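# Press the charcoal block onto the studs of the soldering hearth

### The job

At this jeweller's soldering bench, pick up the black charcoal block (not the pale brick one), set it over the two steel studs of the hearth without dropping it, and press it straight down until it is fully home, flat on the hearth board. Leave the pale block and the little steel spirit lamp where they stand, and let go of the charcoal block.

Things in the scene. Friction and masses are not known exactly. Their poses are not given: they have to be found in the camera images.
- charcoal_mid (a point): Centre (half-way up) of the loose black charcoal block, right way up on the bench: 110 mm long (its y), 48 mm wide (its x), 44 mm tall (z), about 0.1 kg, flat sides. Underneath are two 32 mm square sockets, 28 mm deep, 30 mm either side of the middle along y; a half turn makes no difference. Grip across the 48 mm width, in the upper half, so that the fingertips clear the hearth.
- seat (a point): On the tan top face (112 x 170 mm, 45 mm above the bench) of the fixed hearth, midway between two steel studs: 30 mm off along +-y, 23 mm tall, 16 mm across, tapering to 6. The block's y goes along this y. A 49 mm square brass friction collar round each, 8 mm proud, holds the block up until pressed (about 4 N each), then stays down flush. Fully home, the block's centre is 22 mm above this point.
- pale_mid (a point): Centre (half-way up) of a loose pale cream firebrick block, the same shape and size as the charcoal one (110 x 48 x 44 mm). Not wanted: leave it where it lies.
- lamp_mid (a point): Centre (half-way up) of a small loose domed steel spirit lamp, 78 mm in diameter and 66 mm tall, standing on the bench beyond the hearth. Leave it standing.
Not all that is in view belongs to the job. What is meant by the part that bears charcoal_mid is not blue or yellow, and is the smaller of those in its own colour.

How it is judged:
At the end, for the whole second after the job is handed in: The charcoal block sits over both studs, centred within 12 mm and 17 degrees, level within 3 degrees, its underside within 2.5 mm of the hearth board, released and at rest; the pale block and the spirit lamp are within 30 mm of where they started (horizontal distance between charcoal_mid and seat below 0.012 m and z of charcoal_mid in the frame of seat between 0.018 and 0.0245 m and angle between charcoal_mid's own z axis and vertical below 0.06 rad and angle between the y axis of charcoal_mid and the y axis of seat, either way round below 0.3 rad and linear speed of charcoal below 0.02 m/s and distance of each of pale_mid, lamp_mid from where it was at the start of the episode below 0.03 m); the robot touches nothing.
It fails at once if the charcoal block is dropped (falls freely, faster than 0.6 m/s) (contact force between the fingers and charcoal below 0.02 N and linear speed of charcoal above 0.6 m/s).
It fails at once if the pale block is moved by more than 30 mm (distance of pale_mid from where it was at the start of the episode above 0.03 m).
It fails at once if the spirit lamp is moved by more than 30 mm (distance of lamp_mid from where it was at the start of the episode above 0.03 m).
It also fails if it takes over 37 s, if anything falls off the work surface, if the arm or the gripper's body presses on something with over 40 N, if the wrist force passes 120 N, or if a joint passes its speed limit or range.

### The arm

A 6-joint arm with a two-finger parallel gripper is mounted at the origin on the work surface. World frame = base frame: x ahead of the robot, y to its left, z up, the work surface at z = 0. Lengths are in m, angles in rad, forces in N, time in s.
With the tool pointing down it reaches from about 0.425 to 0.95 m from the base axis. Payload 3.5 kg.
Tool frame: the origin (TCP) lies at the very end of the fingers, on their centre line; the grasp point (between the pads) lies 19 mm behind it; z points along the fingers, y is the line along which they close (so a half turn about z gives the same grasp; the last joint's range is limited). The gripper opens to 85 mm and grips with 20 to 120 N. Pads are 22 mm wide; open, the fingers measure 114 mm over their backs; the gripper's body (76 mm by 85 mm) begins 54 mm behind the grasp point. The pads swing forward as they close: fully open they stand 13 mm farther back than shut.
Start: joints at [0.959, 0.286, 1.577, -0, 1.279, -0.15], TCP at [0.301, 0.604, 0.231] pointing down, gripper open.
Joint ranges: [-2.77, 2.77], [-0.9, 2.22], [0.21, 2.48], [-1.53, 4.67], [0.24, 2.81], [-2.84, 2.84]. Speed limits (rad/s): [2.79, 2.79, 3.14, 3.14, 3.14, 3.14].

### API

Orientations are given as a unit quaternion [x, y, z, w].
In Python, from plant import ctrl, optics, sign_off gives the robot as it stands.
- The arm moves only by the shell command python3 -m creep 'ROWS' [FORCE]. ROWS is JSON, a list of rows, each an object of numbers: "x", "y", "z": the shift along the tool's x, y, z in mm; "rx", "ry", "rz": the turn, a rotation vector about the tool's x, y, z in degrees; "grip": the opening, from 0 (shut) to 1 (fully open). In form: [{"x": .., "y": .., "z": .., "rx": .., "ry": .., "rz": .., "grip": ..}, ...]. A call has exactly 10 rows; each row shifts and turns the commanded pose from where the row before left it, along the tool's axes as they then stand; what a row does not reach is not made up. A row lasts 1/12 s, in which the tool goes at most 41.7 mm and 7.16 degrees, less where a joint would pass 70% of its speed; a pose out of reach is approached as far as the arm can. A call with a gripper value outside its range is refused whole. The fingers move at their own pace and stop on an object; FORCE is the grip in N (left out, the last holds). Time passes only in rows, so rows that do not move let the fingers close, or fill a call up. It gives the time, the measured TCP pose, the force, the opening and the grip force at its end, in the units of the state.
- ctrl.get_state(): the state, without advancing time (a new reading comes with each control period).
- optics.read_camera(name): name is "scene" or "top" or "wrist"; returns a dict with "color" (400x640x3 uint8, blue, green, red), "K" (3x3 intrinsics, pixels), "D" ([k1, k2, p1, p2, k3] as OpenCV has them; the pictures are not rectified), "R" (3x3) and "t" (3): a world point X has camera coordinates R X + t. Camera axes: x right, y down, z forward; pixel columns grow to the right and rows downward; lengths in m; the calibration is good to about 2 mm. A picture is of the moment at which its call begins. There is no depth.
- sign_off(): hands the job in; it is judged then, once.
The state is a dict: "time": time; "qpos": joint angles; "dq": joint speeds; "joint_efforts": joint torques, N m; "eef_pos": TCP position; "tcp_rot": TCP orientation; "contact_force": force on the tool from outside, world axes, zero at the start; "wrist_torque": the same for the moment, N m; "opening": opening from 0.0 (shut) to 1.0 (fully open); "finger_force": force on a finger pad.
Only numpy, scipy, OpenCV 4.12 (cv2) and the standard library are available. Lean on these libraries where they do the work, as an engineer would, in place of code of your own. Each camera call takes 0.05 s, during which the arm holds its last target. There are 200 camera calls.

## Working session

There is one attempt and no reset: what is moved stays moved. The work goes in short steps, Python scripts to look and compute and a shell command to move; the robot and the scene stay as the last step left them, time stands still between calls to the robot, and variables do not carry over. Pictures are saved under pics/ and viewed, at most 10 in all, crops included, and the job is handed in when it is done.

```bash
mkdir -p pics; ls
python3 - <<'E'
from plant import ctrl, optics
import cv2,numpy as np
s=ctrl.get_state();print(s)
for n in("scene","top"):
    c=optics.read_camera(n);cv2.imwrite(f"pics/{n}0.png",c["color"]);print(n,c["K"],c["D"],c["R"],c["t"])
E
```

```text
pics
{'time': 0.0, 'qpos': array([ 9.59052028e-01,  2.87185565e-01,  1.57818105e+00,  1.66076835e-05,
        1.27861413e+00, -1.49967569e-01]), 'dq': array([ 5.01974019e-04,  1.39940770e-03, -5.83833340e-04, -2.07794144e-03,
        7.20763271e-05,  1.43462682e-03]), 'joint_efforts': array([-1.59973642e-03, -4.05983305e+01, -2.92619401e+01, -2.80065660e-04,
        6.01389896e-03,  4.32622983e-06]), 'eef_pos': array([0.30030508, 0.60377888, 0.22993173]), 'tcp_rot': array([ 2.28844579e-01,  9.73462240e-01, -1.10553128e-03, -4.51223431e-04]), 'contact_force': array([-0.44454424,  0.11191851, -0.38647194]), 'wrist_torque': array([ 0.02321063,  0.02636748, -0.00608299]), 'finger_force': 0.0, 'opening': 0.9992367012387238}
scene [[372.19273845   0.         313.17413318]
 [  0.         372.19273845 201.56209995]
 [  0.           0.           1.        ]] [-0.08694891  0.          0.          0.          0.        ] [[ 0.27555604  0.96105276  0.02112944]
 [ 0.65787112 -0.17250896 -0.73310726]
 [-0.70090974  0.21591259 -0.67978474]] [-0.16191426 -0.29003528  1.42572609]
top [[371.32618838   0.         316.61200285]
 [  0.         371.32618838 197.76793488]
 [  0.           0.           1.        ]] [-0.07563307  0.          0.          0.          0.        ] [[ 0.02389483 -0.9996989   0.00558176]
 [-0.99357561 -0.02436553 -0.11051622]
 [ 0.11061895 -0.00290513 -0.99385865]] [0.00195122 0.52518292 0.92349741]
```

View pics/top0.png

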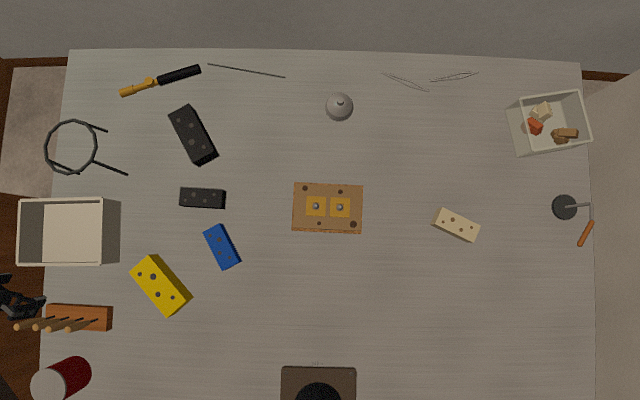

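View pics/scene0.png

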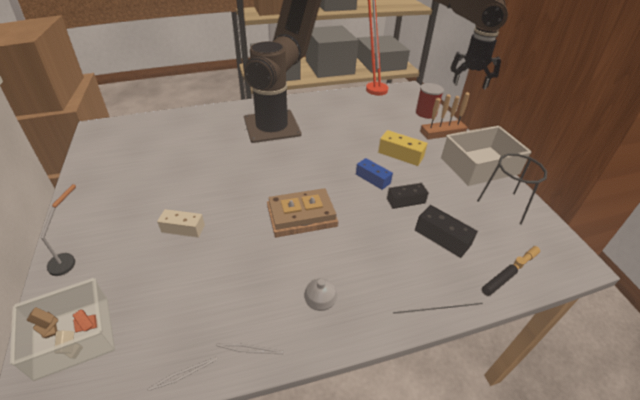

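Candidates in the top view are black large at (193,135), black small at (202,198), blue at (222,247) and yellow at (161,285). The charcoal block must be neither blue nor yellow and the smaller of its colour, so it is black (202,198). The hearth is at (328,208), pale block at (456,225) and lamp at (340,106). Next I'll measure these and make the confirming crop.

```bash
cat > h.py <<'E'
import cv2,numpy as np
from plant import ctrl,optics
from scipy.spatial.transform import Rotation as Ro
def cast(c,px,z):
    u=cv2.undistortPoints(np.array(px,float).reshape(-1,1,2),c["K"],np.array(c["D"]))[:,0]
    d=np.c_[u,np.ones(len(u))]@c["R"]; o=-c["R"].T@c["t"]
    return o+d*((z-o[2])/d[:,2])[:,None]
def proj(c,X):
    return cv2.projectPoints(np.array(X,float).reshape(-1,3),cv2.Rodrigues(c["R"])[0],c["t"],c["K"],np.array(c["D"]))[0][:,0]
def blobs(m,amin=30):
    cs,_=cv2.findContours(m.astype(np.uint8),cv2.RETR_EXTERNAL,cv2.CHAIN_APPROX_NONE)
    return [k for k in cs if cv2.contourArea(k)>amin]
def rectw(c,k,z):
    """min-area rectangle of contour cast to plane z: centre, sizes(mm), yaw of long axis(deg)"""
    P=cast(c,k.reshape(-1,2),z)[:,:2].astype(np.float32)
    b=cv2.boxPoints(cv2.minAreaRect(P*1000)); e=[b[1]-b[0],b[2]-b[1]]
    e.sort(key=np.linalg.norm); l=e[1]
    return b.mean(0),[np.linalg.norm(x) for x in e],np.degrees(np.arctan2(l[1],l[0]))%180
E
python3 - <<'E'
from h import *
c=optics.read_camera("top");I=c["color"];H=cv2.cvtColor(I,cv2.COLOR_BGR2HSV)
g=I.max(2)
def roi(m,x0,y0,x1,y1):
    o=np.zeros(m.shape,bool);o[y0:y1,x0:x1]=m[y0:y1,x0:x1];return o
for n,m,z in (("blk",roi(g<80,160,90,240,220),.044),("blktop",roi((g<80)&(g>38),165,95,240,220),.044),("pale",roi((H[...,1]>40)&(g>120),420,190,500,260),.044),("hearth",roi(H[...,1]>60,270,160,390,250),.045),("brass",roi((H[...,1]>150)&(g>120),270,160,390,250),.053)):
    for k in blobs(m): print(n,cv2.boundingRect(k),[np.round(x,1) for x in rectw(c,k,z)])
print(I[198,190:196].tolist(),I[210,195:199].tolist(), I[207,312:320].tolist())
a=cv2.resize(I[95:225,155:245],None,fx=4,fy=4,interpolation=2);b=cv2.resize(I[170:245,280:380],None,fx=4,fy=4,interpolation=2)
o=np.zeros((520,770,3),np.uint8);o[:,:360]=a;o[:300,365:765]=b
cv2.imwrite("pics/crop1.png",cv2.convertScaleAbs(o,alpha=1.6))
E
```

```text
blk (179, 187, 47, 22) [array([516.5, 305.3], dtype=float32), array([ 49.7, 119.3], dtype=float32), np.float32(88.1)]
blk (168, 103, 52, 64) [array([680.3, 339.9], dtype=float32), array([ 71.2, 167. ], dtype=float32), np.float32(30.7)]
blktop (179, 187, 43, 20) [array([518.5, 310.4], dtype=float32), array([ 46.1, 108.8], dtype=float32), np.float32(88.1)]
blktop (168, 103, 46, 61) [array([687.1, 344.4], dtype=float32), array([ 70.4, 150.6], dtype=float32), np.float32(30.7)]
pale (420, 190, 80, 70) [array([ 465.3, -352.1], dtype=float32), array([176.7, 211.3], dtype=float32), np.float32(90.8)]
hearth (291, 182, 73, 52) [array([499.6, -12.3], dtype=float32), array([124.6, 176.9], dtype=float32), np.float32(88.5)]
brass (299, 228, 53, 5) [array([441.8,  -8. ], dtype=float32), array([  5.6, 129.3], dtype=float32), np.float32(88.4)]
brass (329, 197, 21, 21) [array([500.7, -41.7], dtype=float32), array([49.9, 50.2], dtype=float32), np.float32(0.8)]
brass (306, 196, 20, 21) [array([501.7,  17. ], dtype=float32), array([47.5, 50.1], dtype=float32), np.float32(1.4)]
[[46, 46, 54], [46, 47, 54], [40, 47, 44], [36, 44, 40], [34, 41, 43], [37, 35, 46]] [[111, 126, 131], [108, 120, 128], [111, 121, 129], [107, 118, 127]] [[54, 99, 132], [88, 97, 99], [88, 95, 100], [79, 85, 91], [68, 72, 77], [53, 54, 59], [56, 58, 60], [56, 108, 144]]
```

View pics/crop1.png

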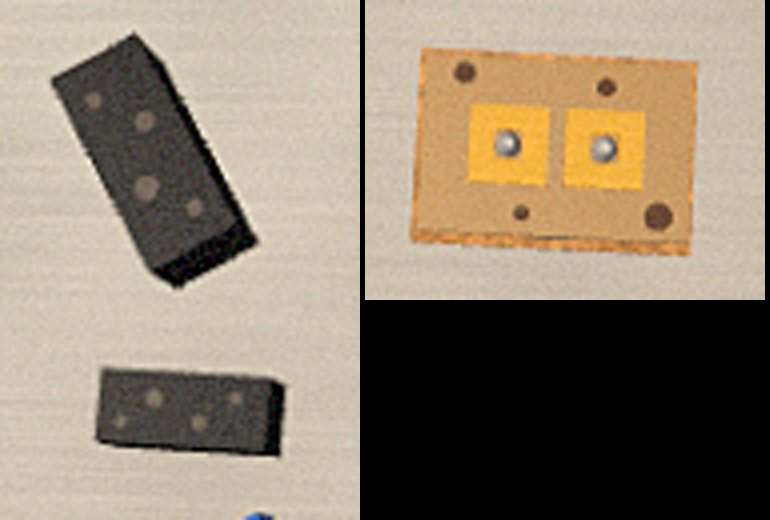

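The crop confirms it: the small black block (right-way up, upper face about 109 x 46 mm) lies at (518,310) mm, yaw 88°. The other black one is about 150 x 70 mm. The seat is at about (501,-12), its y axis near 89°. I'll turn the tool, then go above the block.

```bash
python3 -m creep '[{"rz":6.54},{"rz":6.54},{"rz":6.54},{"rz":6.54},{"rz":6.54},{"rz":6.54},{"rz":6.54},{"rz":6.54},{"rz":6.54},{"rz":6.54}]' 60
python3 -m creep '[{"x":-29.5,"y":21.5,"z":3},{"x":-29.5,"y":21.5,"z":3},{"x":-29.5,"y":21.5,"z":3},{"x":-29.5,"y":21.5,"z":3},{"x":-29.5,"y":21.5,"z":3},{"x":-29.5,"y":21.5,"z":3},{"x":-29.5,"y":21.5,"z":3},{"x":-29.5,"y":21.5,"z":3},{"x":-29.5,"y":21.5,"z":3},{"x":-29.5,"y":21.5,"z":3}]'
python3 - <<'E'
from h import *
s=ctrl.get_state();print(s["eef_pos"],s["qpos"],Ro.from_quat(s["tcp_rot"]).as_matrix())
c=optics.read_camera("wrist");cv2.imwrite("pics/w1.png",c["color"])
g=c["color"].max(2)
print(proj(c,[[.518,.310,.044]]))
for k in blobs(g<80,400): print(cv2.boundingRect(k),[np.round(x,1) for x in rectw(c,k,.044)])
E
```

```text
[0.30043012 0.60388721 0.23024072] [ 9.58992487e-01  2.86977776e-01  1.57786617e+00  1.47698562e-05
  1.27855249e+00 -1.50021427e-01] [[-8.95257725e-01  4.45547425e-01 -1.04757443e-03]
 [ 4.45548566e-01  8.95256566e-01 -1.46848099e-03]
 [ 2.83569963e-04 -1.78141423e-03 -9.99998373e-01]]
[[203.29178873 406.66309411]]
(31, 266, 586, 134) [array([486.9, 510.4], dtype=float32), array([206.4, 794.3], dtype=float32), np.float32(63.6)]
(512, 246, 128, 69) [array([543.9, 812.6], dtype=float32), array([ 29.8, 151.3], dtype=float32), np.float32(90.1)]
(457, 0, 183, 138) [array([305.4, 845.9], dtype=float32), array([119. , 200.3], dtype=float32), np.float32(62.9)]$[0]: bad value
$[0]: bad value
```

View pics/w1.png

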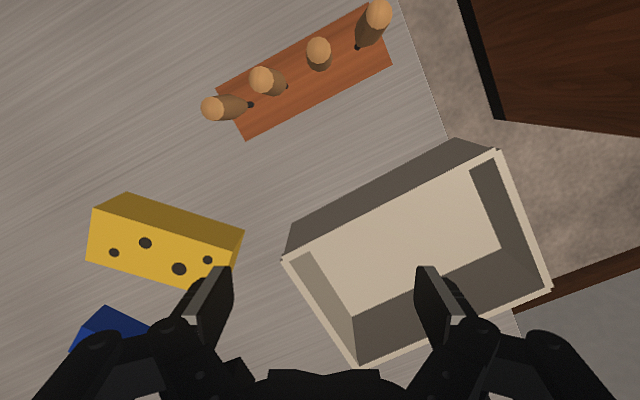

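The rows were refused because every key has to be given, so the arm hasn't moved. The picture shows only the tray (420,250) and the yellow block (165,240). I'll send the rows again in full.

```bash
python3 -m creep '[{"x":0,"y":0,"z":0,"rx":0,"ry":0,"rz":6.54,"grip":1},{"x":0,"y":0,"z":0,"rx":0,"ry":0,"rz":6.54,"grip":1},{"x":0,"y":0,"z":0,"rx":0,"ry":0,"rz":6.54,"grip":1},{"x":0,"y":0,"z":0,"rx":0,"ry":0,"rz":6.54,"grip":1},{"x":0,"y":0,"z":0,"rx":0,"ry":0,"rz":6.54,"grip":1},{"x":0,"y":0,"z":0,"rx":0,"ry":0,"rz":6.54,"grip":1},{"x":0,"y":0,"z":0,"rx":0,"ry":0,"rz":6.54,"grip":1},{"x":0,"y":0,"z":0,"rx":0,"ry":0,"rz":6.54,"grip":1},{"x":0,"y":0,"z":0,"rx":0,"ry":0,"rz":6.54,"grip":1},{"x":0,"y":0,"z":0,"rx":0,"ry":0,"rz":6.54,"grip":1}]' 60
python3 -m creep '[{"x":-29.5,"y":21.5,"z":3,"rx":0,"ry":0,"rz":0,"grip":0.85},{"x":-29.5,"y":21.5,"z":3,"rx":0,"ry":0,"rz":0,"grip":0.85},{"x":-29.5,"y":21.5,"z":3,"rx":0,"ry":0,"rz":0,"grip":0.85},{"x":-29.5,"y":21.5,"z":3,"rx":0,"ry":0,"rz":0,"grip":0.85},{"x":-29.5,"y":21.5,"z":3,"rx":0,"ry":0,"rz":0,"grip":0.85},{"x":-29.5,"y":21.5,"z":3,"rx":0,"ry":0,"rz":0,"grip":0.85},{"x":-29.5,"y":21.5,"z":3,"rx":0,"ry":0,"rz":0,"grip":0.85},{"x":-29.5,"y":21.5,"z":3,"rx":0,"ry":0,"rz":0,"grip":0.85},{"x":-29.5,"y":21.5,"z":3,"rx":0,"ry":0,"rz":0,"grip":0.85},{"x":-29.5,"y":21.5,"z":3,"rx":0,"ry":0,"rz":0,"grip":0.85}]'
python3 - <<'E'
from h import *
s=ctrl.get_state();print(s["eef_pos"],s["qpos"],Ro.from_quat(s["tcp_rot"]).as_matrix())
c=optics.read_camera("wrist");cv2.imwrite("pics/w2.png",c["color"])
print(proj(c,[[.518,.310,.044]]),-c["R"].T@c["t"])
E
```

```text
time: 1.03
eef_pos: [0.3006, 0.6041, 0.2309]
tcp_rot: [0.72, 0.694, -0.0, 0.0]
contact_force: [0.8, 0.6, 0.6]
opening: 0.998
finger_force: 0.0
time: 1.87
eef_pos: [0.5066, 0.3009, 0.2011]
tcp_rot: [0.718, 0.696, 0.0, -0.0]
contact_force: [-0.2, 0.7, -0.0]
opening: 0.853
finger_force: 0.0
[0.50663568 0.30085099 0.20113846] [3.63752927e-01 1.25780924e-01 1.82097217e+00 5.54010050e-05
 1.19484660e+00 3.96143230e-01] [[ 3.24049699e-02  9.99474821e-01 -2.49110457e-05]
 [ 9.99474820e-01 -3.24049687e-02  4.56561752e-05]
 [ 4.48249559e-05 -2.63774499e-05 -9.99999999e-01]]
[[334.60721424 176.36499036]] [0.50963492 0.3839556  0.34362933]
```

View pics/w2.png

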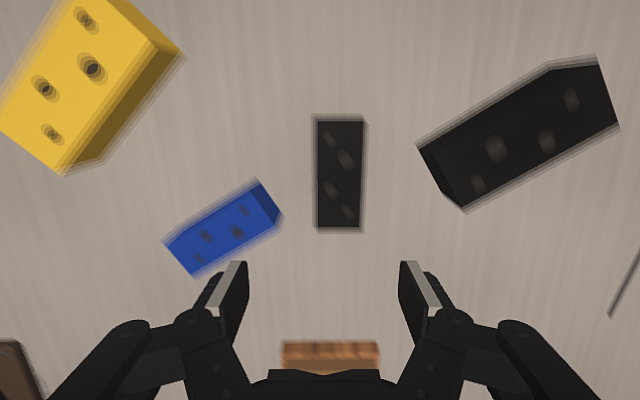

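The wrist view (blurred, arm just stopping) shows the small black block at (340,175), against a predicted (335,176). I'll measure it again now the arm is still.

Run:
```python
from h import *
optics.read_camera("wrist")
for i in range(2):
    c=optics.read_camera("wrist")
    m=c["color"].max(2)<90; m[:95]=0;m[250:]=0;m[:,:290]=0;m[:,400:]=0
    for k in blobs(m,400): print(cv2.boundingRect(k),[np.round(x,1) for x in rectw(c,k,.044)])
s=ctrl.get_state();print(s["eef_pos"],s["time"],s["dq"].round(3))
```

```text
(308, 110, 53, 114) [array([518.8, 313.8], dtype=float32), array([ 47.6, 110.4], dtype=float32), np.float32(88.1)]
(310, 112, 52, 114) [array([519., 314.], dtype=float32), array([ 47.7, 110.8], dtype=float32), np.float32(88.0)]
[0.50624307 0.30174333 0.20098074] 2.0667 [ 0.041 -0.005 -0.002  0.     0.     0.   ]
```

The size agrees (47.7 x 110.6 mm). I need tool x +11 and y +12, then a descent to TCP z of about 12 mm before closing.

```bash
python3 -m creep '[{"x":4,"y":4,"z":10,"rx":0,"ry":0,"rz":0,"grip":0.85},{"x":4,"y":4,"z":15,"rx":0,"ry":0,"rz":0,"grip":0.85},{"x":3,"y":4,"z":20,"rx":0,"ry":0,"rz":0,"grip":0.85},{"x":0,"y":0,"z":20,"rx":0,"ry":0,"rz":0,"grip":0.85},{"x":0,"y":0,"z":20,"rx":0,"ry":0,"rz":0,"grip":0.85},{"x":0,"y":0,"z":20,"rx":0,"ry":0,"rz":0,"grip":0.85},{"x":0,"y":0,"z":15,"rx":0,"ry":0,"rz":0,"grip":0.85},{"x":0,"y":0,"z":10,"rx":0,"ry":0,"rz":0,"grip":0.85},{"x":0,"y":0,"z":0,"rx":0,"ry":0,"rz":0,"grip":0.85},{"x":0,"y":0,"z":0,"rx":0,"ry":0,"rz":0,"grip":0.85}]'
python3 - <<'E'
from h import *
c=optics.read_camera("wrist");cv2.imwrite("pics/w3.png",c["color"])
E
```

```text
time: 2.9
eef_pos: [0.5176, 0.314, 0.0708]
tcp_rot: [0.718, 0.696, -0.0, -0.0]
contact_force: [-0.5, -1.3, 0.1]
opening: 0.849
finger_force: 0.0
```

View pics/w3.png

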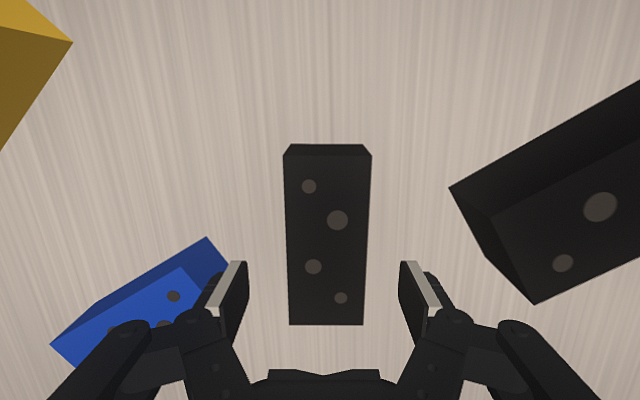

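The block is centred between the fingers (block around (327,240), fingers at 235 and 412). The blue block's corner near (225,262) is close to the left finger, so I'll check the clearance.

Run:
```python
from h import *
c=optics.read_camera("wrist");I=c["color"];H=cv2.cvtColor(I,cv2.COLOR_BGR2HSV)
print(cast(c,[[206,237],[228,265]],0).round(4),cast(c,[[181,267]],.035).round(4))
c=optics.read_camera("top");I=c["color"];H=cv2.cvtColor(I,cv2.COLOR_BGR2HSV)
m=(H[...,0]>100)&(H[...,0]<130)&(H[...,1]>120);m[:200]=0
for k in blobs(m,200): print(cv2.boundingRect(k),[np.round(x,1) for x in rectw(c,k,.02)],cast(c,cv2.boxPoints(cv2.minAreaRect(k)),.0).round(3),cast(c,cv2.boxPoints(cv2.minAreaRect(k)),.044).round(3))
```

```text
[[0.4317 0.3012 0.    ]
 [0.445  0.2774 0.    ]] [[0.4273 0.2965 0.035 ]]
(203, 224, 38, 47) [array([395. , 255.9], dtype=float32), array([ 54.8, 112.5], dtype=float32), np.float32(29.9)] [[0.431 0.315 0.   ]
 [0.458 0.265 0.   ]
 [0.358 0.208 0.   ]
 [0.331 0.257 0.   ]] [[0.43  0.301 0.044]
 [0.456 0.254 0.044]
 [0.361 0.199 0.044]
 [0.335 0.246 0.044]]
```

The blue block is about 35 mm clear, so I'll descend and grip.

```bash
python3 -m creep '[{"x":-1,"y":1,"z":10,"rx":0,"ry":0,"rz":0,"grip":0.85},{"x":0,"y":0,"z":15,"rx":0,"ry":0,"rz":0,"grip":0.85},{"x":0,"y":0,"z":15,"rx":0,"ry":0,"rz":0,"grip":0.85},{"x":0,"y":0,"z":10,"rx":0,"ry":0,"rz":0,"grip":0.85},{"x":0,"y":0,"z":6,"rx":0,"ry":0,"rz":0,"grip":0.85},{"x":0,"y":0,"z":3,"rx":0,"ry":0,"rz":0,"grip":0.85},{"x":0,"y":0,"z":0,"rx":0,"ry":0,"rz":0,"grip":0.85},{"x":0,"y":0,"z":0,"rx":0,"ry":0,"rz":0,"grip":0.3},{"x":0,"y":0,"z":0,"rx":0,"ry":0,"rz":0,"grip":0.3},{"x":0,"y":0,"z":0,"rx":0,"ry":0,"rz":0,"grip":0.3}]' 60
python3 -m creep '[{"x":0,"y":0,"z":0,"rx":0,"ry":0,"rz":0,"grip":0},{"x":0,"y":0,"z":0,"rx":0,"ry":0,"rz":0,"grip":0},{"x":0,"y":0,"z":0,"rx":0,"ry":0,"rz":0,"grip":0},{"x":0,"y":0,"z":0,"rx":0,"ry":0,"rz":0,"grip":0},{"x":0,"y":0,"z":0,"rx":0,"ry":0,"rz":0,"grip":0},{"x":0,"y":0,"z":0,"rx":0,"ry":0,"rz":0,"grip":0},{"x":0,"y":0,"z":0,"rx":0,"ry":0,"rz":0,"grip":0},{"x":0,"y":0,"z":0,"rx":0,"ry":0,"rz":0,"grip":0},{"x":0,"y":0,"z":0,"rx":0,"ry":0,"rz":0,"grip":0},{"x":0,"y":0,"z":0,"rx":0,"ry":0,"rz":0,"grip":0}]' 60
```

```text
time: 3.88
eef_pos: [0.5205, 0.3125, 0.0138]
tcp_rot: [0.718, 0.696, 0.001, 0.001]
contact_force: [-0.5, -0.3, -1.3]
opening: 0.551
finger_force: 63.1
time: 4.72
eef_pos: [0.5204, 0.3125, 0.0136]
tcp_rot: [0.718, 0.696, 0.001, 0.0]
contact_force: [1.0, -0.1, 5.5]
opening: 0.547
finger_force: 64.0
```

It's gripped (opening about 46.5 mm). I'll lift, and meanwhile cross-check the seat with the scene and top cameras.

```bash
python3 -m creep '[{"x":0,"y":0,"z":-5,"rx":0,"ry":0,"rz":0,"grip":0},{"x":0,"y":0,"z":-10,"rx":0,"ry":0,"rz":0,"grip":0},{"x":0,"y":0,"z":-15,"rx":0,"ry":0,"rz":0,"grip":0},{"x":0,"y":0,"z":-20,"rx":0,"ry":0,"rz":0,"grip":0},{"x":0,"y":0,"z":-20,"rx":0,"ry":0,"rz":0,"grip":0},{"x":0,"y":0,"z":-20,"rx":0,"ry":0,"rz":0,"grip":0},{"x":0,"y":0,"z":-20,"rx":0,"ry":0,"rz":0,"grip":0},{"x":0,"y":0,"z":-20,"rx":0,"ry":0,"rz":0,"grip":0},{"x":0,"y":0,"z":-10,"rx":0,"ry":0,"rz":0,"grip":0},{"x":0,"y":0,"z":0,"rx":0,"ry":0,"rz":0,"grip":0}]' 60
python3 - <<'E'
from h import *
for n,(x0,y0,x1,y1) in (("scene",(260,180,345,240)),("top",(280,165,380,245))):
    c=optics.read_camera(n);I=c["color"];H=cv2.cvtColor(I,cv2.COLOR_BGR2HSV)
    m=np.zeros(I.shape[:2],bool);m[y0:y1,x0:x1]=((H[...,1]>150)&(I.max(2)>120))[y0:y1,x0:x1]
    for k in blobs(cv2.morphologyEx(m.astype(np.uint8),cv2.MORPH_OPEN,np.ones((3,3))),60):
        for z in (.053,): print(n,cv2.boundingRect(k),[np.round(x,1) for x in rectw(c,k,z)])
    print(proj(c,[[.501,-.012,.045]]))
c=optics.read_camera("wrist");cv2.imwrite("pics/w4.png",c["color"])
print(ctrl.get_state()["eef_pos"])
E
```

```text
time: 5.55
eef_pos: [0.5206, 0.3126, 0.1554]
tcp_rot: [0.718, 0.696, 0.002, 0.001]
contact_force: [1.0, 0.9, -1.3]
opening: 0.555
finger_force: 63.3
[[300.86562206 204.64916444]]
top (330, 197, 20, 21) [array([500.7, -42.9], dtype=float32), array([47.6, 50. ], dtype=float32), np.float32(0.8)]
top (306, 196, 20, 20) [array([502.9,  17. ], dtype=float32), array([47.5, 47.6], dtype=float32), np.float32(1.4)]
[[327.01269858 206.79775096]]
[0.51834079 0.31163542 0.15073215]
```

View pics/w4.png

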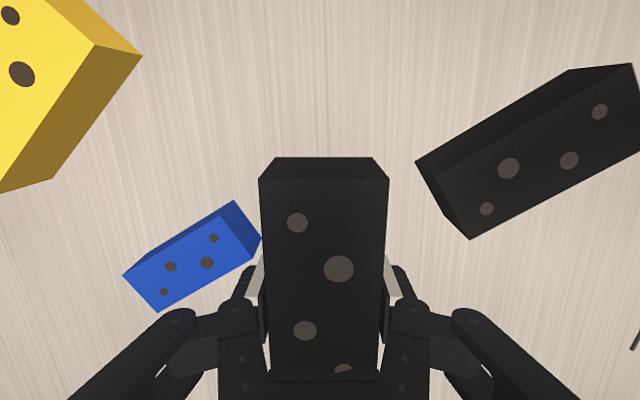

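The block is held squarely, centred around (325,270) in view with about 137 mm under it. I'll carry it to above the seat (501.5,-12).

```bash
python3 -m creep '[{"x":-15,"y":-0.8,"z":0,"rx":0,"ry":0,"rz":0,"grip":0},{"x":-30,"y":-0.8,"z":0,"rx":0,"ry":0,"rz":0,"grip":0},{"x":-40,"y":-0.8,"z":0,"rx":0,"ry":0,"rz":0,"grip":0},{"x":-41,"y":-0.8,"z":0,"rx":0,"ry":0,"rz":0,"grip":0},{"x":-41,"y":-0.8,"z":0,"rx":0,"ry":0,"rz":0,"grip":0},{"x":-41,"y":-0.8,"z":0,"rx":0,"ry":0,"rz":0,"grip":0},{"x":-41,"y":-0.8,"z":0,"rx":0,"ry":0,"rz":0,"grip":0},{"x":-40,"y":-0.8,"z":0,"rx":0,"ry":0,"rz":0,"grip":0},{"x":-25,"y":-0.8,"z":0,"rx":0,"ry":0,"rz":0,"grip":0},{"x":-10,"y":-0.3,"z":0,"rx":0,"ry":0,"rz":0,"grip":0}]' 60
python3 - <<'E'
from h import *
for i in range(4):c=optics.read_camera("wrist")
cv2.imwrite("pics/w5.png",c["color"])
print([ctrl.get_state()[k] for k in("time","eef_pos","qpos","tcp_rot","contact_force")])
L=c
# predicted: hearth top corners with seat (501.5,-12), collar corners outer
a=np.radians(-1.2);R=np.array([[np.cos(a),-np.sin(a)],[np.sin(a),np.cos(a)]])
for x,y,z in ((-.056,.085,.045),(.056,.085,.045),(-.0245,.0545,.053),(.0245,.0545,.053)):
    p=R@[x,y]+[.5015,-.012];print(x,y,proj(c,[[*p,z]]))
E
```

```text
time: 6.53
eef_pos: [0.4998, -0.015, 0.1508]
tcp_rot: [0.72, 0.694, -0.001, -0.001]
contact_force: [0.0, 0.1, -1.7]
opening: 0.554
finger_force: 63.3
[6.7333, array([ 0.50073647, -0.01096018,  0.15146927]), array([-2.25054071e-01, -1.66543521e-02,  2.06710772e+00,  7.23208247e-04,
        1.09297063e+00, -1.92530819e-01]), array([ 7.18626998e-01,  6.95395065e-01, -2.30148580e-04, -9.42600822e-04]), array([-0.57103618,  0.07775527, -1.45690835])]
-0.056 0.085 [[247.60641263  94.73101033]]
0.056 0.085 [[398.98352593  92.62072909]]
-0.0245 0.0545 [[290.93749639 137.34010483]]
0.0245 0.0545 [[356.45778688 136.48934496]]
```

View pics/w5.png

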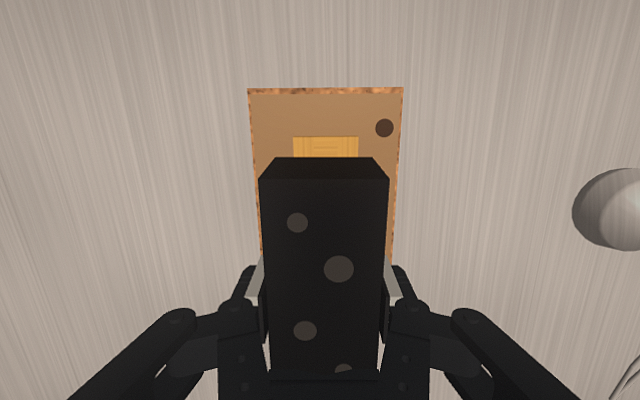

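The hearth's far corners are at (249,95) and (402,94), and the collar edge at u 293–358, v 137. That is within 2 px of the prediction, so the seat is near (502.5,-12). After a nudge of +2 mm in tool y and -1 in x, I'll lower to just above the collars.

```bash
python3 -m creep '[{"x":-1,"y":2,"z":6,"rx":0,"ry":0,"rz":0,"grip":0},{"x":0,"y":0,"z":10,"rx":0,"ry":0,"rz":0,"grip":0},{"x":0,"y":0,"z":13,"rx":0,"ry":0,"rz":0,"grip":0},{"x":0,"y":0,"z":13,"rx":0,"ry":0,"rz":0,"grip":0},{"x":0,"y":0,"z":10,"rx":0,"ry":0,"rz":0,"grip":0},{"x":0,"y":0,"z":8,"rx":0,"ry":0,"rz":0,"grip":0},{"x":0,"y":0,"z":6,"rx":0,"ry":0,"rz":0,"grip":0},{"x":0,"y":0,"z":6,"rx":0,"ry":0,"rz":0,"grip":0},{"x":0,"y":0,"z":6,"rx":0,"ry":0,"rz":0,"grip":0},{"x":0,"y":0,"z":0,"rx":0,"ry":0,"rz":0,"grip":0}]' 60
```

```text
time: 7.57
eef_pos: [0.5026, -0.0124, 0.0731]
tcp_rot: [0.718, 0.696, -0.001, -0.001]
contact_force: [-0.2, 1.1, -2.5]
opening: 0.55
finger_force: 63.3
```

The underside is at about 59 mm with no contact, so the studs are already in the sockets. I'll press down.

```bash
python3 -m creep '[{"x":0,"y":0,"z":2,"rx":0,"ry":0,"rz":0,"grip":0},{"x":0,"y":0,"z":2,"rx":0,"ry":0,"rz":0,"grip":0},{"x":0,"y":0,"z":2,"rx":0,"ry":0,"rz":0,"grip":0},{"x":0,"y":0,"z":2,"rx":0,"ry":0,"rz":0,"grip":0},{"x":0,"y":0,"z":2,"rx":0,"ry":0,"rz":0,"grip":0},{"x":0,"y":0,"z":2,"rx":0,"ry":0,"rz":0,"grip":0},{"x":0,"y":0,"z":1,"rx":0,"ry":0,"rz":0,"grip":0},{"x":0,"y":0,"z":0,"rx":0,"ry":0,"rz":0,"grip":0},{"x":0,"y":0,"z":0,"rx":0,"ry":0,"rz":0,"grip":0},{"x":0,"y":0,"z":0,"rx":0,"ry":0,"rz":0,"grip":0}]' 60
```

```text
time: 8.4
eef_pos: [0.5036, -0.0127, 0.0624]
tcp_rot: [0.718, 0.696, -0.0, 0.0]
contact_force: [-3.3, 0.4, 6.2]
opening: 0.551
finger_force: 64.1
```

```bash
python3 -m creep '[{"x":0,"y":0,"z":1,"rx":0,"ry":0,"rz":0,"grip":0},{"x":0,"y":0,"z":1,"rx":0,"ry":0,"rz":0,"grip":0},{"x":0,"y":0,"z":1,"rx":0,"ry":0,"rz":0,"grip":0},{"x":0,"y":0,"z":1,"rx":0,"ry":0,"rz":0,"grip":0},{"x":0,"y":0,"z":0,"rx":0,"ry":0,"rz":0,"grip":0},{"x":0,"y":0,"z":0,"rx":0,"ry":0,"rz":0,"grip":0},{"x":0,"y":0,"z":0,"rx":0,"ry":0,"rz":0,"grip":0},{"x":0,"y":0,"z":0,"rx":0,"ry":0,"rz":0,"grip":0},{"x":0,"y":0,"z":0,"rx":0,"ry":0,"rz":0,"grip":0},{"x":0,"y":0,"z":0,"rx":0,"ry":0,"rz":0,"grip":0}]' 100
```

```text
time: 9.23
eef_pos: [0.5037, -0.0127, 0.0587]
tcp_rot: [0.718, 0.696, -0.0, 0.0]
contact_force: [-4.0, 0.6, 6.7]
opening: 0.544
finger_force: 101.4
```

```bash
python3 -m creep '[{"x":0,"y":0,"z":1,"rx":0,"ry":0,"rz":0,"grip":0},{"x":0,"y":0,"z":1,"rx":0,"ry":0,"rz":0,"grip":0},{"x":0,"y":0,"z":1,"rx":0,"ry":0,"rz":0,"grip":0},{"x":0,"y":0,"z":1,"rx":0,"ry":0,"rz":0,"grip":0},{"x":0,"y":0,"z":0,"rx":0,"ry":0,"rz":0,"grip":0},{"x":0,"y":0,"z":0,"rx":0,"ry":0,"rz":0,"grip":0},{"x":0,"y":0,"z":0,"rx":0,"ry":0,"rz":0,"grip":0},{"x":0,"y":0,"z":0,"rx":0,"ry":0,"rz":0,"grip":0},{"x":0,"y":0,"z":0,"rx":0,"ry":0,"rz":0,"grip":0},{"x":0,"y":0,"z":0,"rx":0,"ry":0,"rz":0,"grip":0}]' 100
```

```text
time: 10.07
eef_pos: [0.5037, -0.0127, 0.0586]
tcp_rot: [0.718, 0.696, -0.001, -0.001]
contact_force: [-15.5, 2.2, 30.3]
opening: 0.545
finger_force: 104.7
```

The force rose to 30 N with z steady at 58.6 mm, just as expected for fully home. I'll unload, release and retreat.

```bash
python3 -m creep '[{"x":0,"y":0,"z":-1,"rx":0,"ry":0,"rz":0,"grip":0},{"x":0,"y":0,"z":-1,"rx":0,"ry":0,"rz":0,"grip":0},{"x":0,"y":0,"z":-1,"rx":0,"ry":0,"rz":0,"grip":0},{"x":0,"y":0,"z":0,"rx":0,"ry":0,"rz":0,"grip":0},{"x":0,"y":0,"z":0,"rx":0,"ry":0,"rz":0,"grip":0.85},{"x":0,"y":0,"z":0,"rx":0,"ry":0,"rz":0,"grip":0.85},{"x":0,"y":0,"z":0,"rx":0,"ry":0,"rz":0,"grip":0.85},{"x":0,"y":0,"z":0,"rx":0,"ry":0,"rz":0,"grip":0.85},{"x":0,"y":0,"z":0,"rx":0,"ry":0,"rz":0,"grip":0.85},{"x":0,"y":0,"z":0,"rx":0,"ry":0,"rz":0,"grip":0.85}]' 60
python3 -m creep '[{"x":0,"y":0,"z":-5,"rx":0,"ry":0,"rz":0,"grip":0.85},{"x":0,"y":0,"z":-10,"rx":0,"ry":0,"rz":0,"grip":0.85},{"x":0,"y":0,"z":-20,"rx":0,"ry":0,"rz":0,"grip":0.85},{"x":0,"y":0,"z":-20,"rx":0,"ry":0,"rz":0,"grip":0.85},{"x":0,"y":0,"z":-20,"rx":0,"ry":0,"rz":0,"grip":0.85},{"x":0,"y":0,"z":-20,"rx":0,"ry":0,"rz":0,"grip":0.85},{"x":0,"y":0,"z":-20,"rx":0,"ry":0,"rz":0,"grip":0.85},{"x":0,"y":0,"z":-10,"rx":0,"ry":0,"rz":0,"grip":0.85},{"x":0,"y":0,"z":0,"rx":0,"ry":0,"rz":0,"grip":0.85},{"x":0,"y":0,"z":0,"rx":0,"ry":0,"rz":0,"grip":0.85}]' 60
python3 - <<'E'
from h import *
for i in range(3):c=optics.read_camera("wrist")
s=optics.read_camera("scene")["color"]
m=c["color"].max(2)<70;m[250:]=0
for k in blobs(m,400): print(cv2.boundingRect(k),[np.round(x,1) for x in rectw(c,k,.089)])
o=np.zeros((400,800,3),np.uint8);o[:250,:400]=cv2.resize(c["color"],(400,250));o[:,400:]=cv2.resize(s[140:320,240:420],(400,400))
cv2.imwrite("pics/end.png",o)
E
```

```text
time: 10.9
eef_pos: [0.5032, -0.0126, 0.056]
tcp_rot: [0.719, 0.696, -0.0, -0.0]
contact_force: [0.2, 0.5, 0.6]
opening: 0.848
finger_force: 0.0
time: 11.73
eef_pos: [0.5035, -0.0126, 0.1819]
tcp_rot: [0.718, 0.696, 0.0, 0.001]
contact_force: [-0.3, -0.0, 0.4]
opening: 0.851
finger_force: 0.0
(293, 132, 66, 118) [array([504.5,  -0.7], dtype=float32), array([47.8, 93.7], dtype=float32), np.float32(88.2)]
```

View pics/end.png

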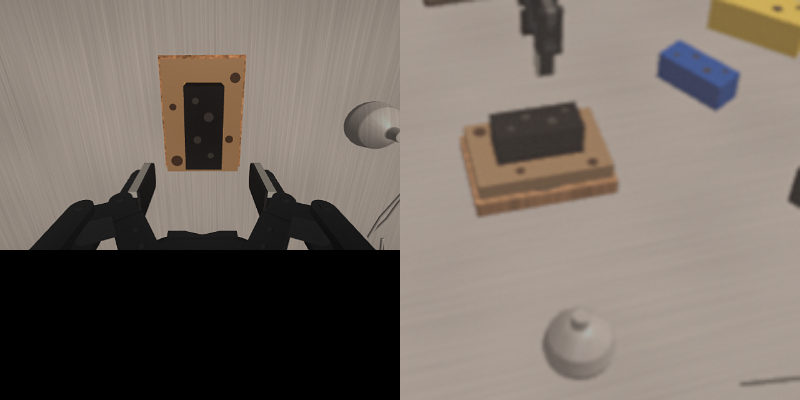

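The block sits flat on the board with no brass visible. Its top face measures 47.8 mm wide at z = 89 mm, which is the home height, and the lamp is still standing.

```bash
python3 -c "
from plant import sign_off
print(sign_off())"
```

```text
the job is handed in; nothing more can be done
None
```

The charcoal block is pressed fully home over both studs and released, the pale block and spirit lamp were left untouched, and the job is handed in; the hand-in call returned no verdict.

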